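# Change the roller mixer to the green speed

### The arm

A 6-joint arm with a two-finger parallel gripper is mounted at the origin on the work surface. World frame = base frame: x ahead of the robot, y to its left, z up, the work surface at z = 0. Lengths are in m, angles in degrees, forces in N, time in s.
With the tool pointing down it reaches from about 0.375 to 0.9 m from the base axis. Payload 3.1 kg.
Tool frame: the origin (TCP) lies midway between the tips of the shut fingers; the grasp point (between the pads) lies bot.hold_point_z behind it (bot.hold_point_z is the distance from the TCP to the grasp point, in m); z points along the fingers, y is the direction in which the jaws open and shut (so a half turn about z gives the same grasp; the last joint's range is limited). The gripper opens to 87 mm and grips with 3 to 60 N. Pads are 19 mm wide; open, the fingers measure 117 mm over their backs; the gripper's body (75 mm by 190 mm) begins 51 mm behind the grasp point.
Start: joints at [-75.086, 30.224, 82.088, -0, 67.689, -10.227], TCP at [0.266, -0.566, 0.223] pointing down, gripper open.
Joint ranges: [-176.69, 176.69], [-43.24, 126.21], [12.49, 139.97], [-82, 262], [0, 151.66], [-163.58, 163.58]. Speed limits (degrees/s): [159.86, 159.86, 180, 180, 180, 180].

### API

Orientations are given as a 3x3 rotation matrix whose columns are the frame's x, y, z axes.
In Python, from rig import bot, vision, hand_in gives the robot as it stands. The module is installed in compiled form; this text tells all that it offers.
- The arm moves only by the shell command python3 -m handwheel 'ROWS'. ROWS is JSON, a list of rows, each an object of numbers: "hand": the gripper's target within -1 to 1 (fully open at 1, half-way at 0, shut at -1); "dx", "dy", "dz": the shift along the world's x, y, z in cm; "wx", "wy", "wz": the turn, a rotation vector about the world's x, y, z in rad. In form: [{"hand": .., "dx": .., "dy": .., "dz": .., "wx": .., "wy": .., "wz": ..}, ...]. A call has 1 to 10 rows; each row shifts and turns the commanded pose from where the row before left it; what a row does not reach is not made up. A row lasts 1/10 s, in which the tool goes at most 50 mm and 8.59 degrees, less where a joint would pass 70% of its speed; a pose out of reach is approached as far as the arm can. A call with a gripper value outside its range is refused whole. The fingers move at their own pace and stop on an object; the grip force is fixed at half the most. Time passes only in rows, so rows that do not move let the fingers close. It gives the time, the measured TCP pose, the force and the opening at its end, in the units of the state.
- bot.read_state(): the state, without advancing time (a new reading comes with each control period).
- vision.capture(name): name is "scene" or "top" or "wrist"; returns (picture, depth): 420x560x3 uint8, red, green, blue; 420x560 float32, m along the optical axis (not along the pixel's ray), 0 where there is no reading.
- vision.get_calibration(name): a dict with "fx", "fy", "cx", "cy" (pixels), "rvec" (rotation vector, rad) and "tvec" (3), from world to camera coordinates, as OpenCV has them. Camera axes: x right, y down, z forward; pixel columns grow to the right and rows downward; lengths in m; the calibration is good to about 2 mm. A picture is of the moment at which its call begins: read the wrist's pose just before it. get_calibration takes no time and is no camera call; for the wrist camera it gives the pose at the moment of the call.
- hand_in(): hands the job in, once; it reports no verdict.
The state is a dict: "time_s": time; "joint_positions": joint angles; "qvel": joint speeds; "tau": joint torques, N m; "position": TCP position; "tcp_rot": TCP orientation; "force": force on the tool from outside, world axes, zero at the start; "moment": the same for the moment, N m; "opening": opening from 0.0 (shut) to 1.0 (fully open).
Only numpy, scipy, OpenCV 4.12 (cv2) and the standard library are available. Lean on these libraries where they do the work, as an engineer would, in place of code of your own. Each camera call takes 0.05 s, during which the arm holds its last target.

### The job

The tube roller mixer is switched off with its red-knobbed speed lever in the park slot. Push the lever out of park and through the H-gate until it is fully home in the slot marked with the green disc: push with the fingertips or the outside of the fingers, never with the knob or its shaft between them, without forcing it and without running it into another colour's slot. Leave the tubes on the rollers and everything else on the bench where they are.

Things in the scene. Friction and masses are not known exactly. Their poses are not given: they have to be found in the camera images.
- mixer: White bench roller mixer, fixed. Origin on the bench under the gate's centre; z up, x roughly away from the robot, y roughly to its left (turned up to 0.3 rad about z). Gearbox casing: x -120 to 120, y -75 to 75 mm, top 100 mm above the bench. A motor 92 mm high sticks out on its -y side to y = -109 mm, x -20 to 80 mm.
- gate (a point): Centre of the steel gate plate's top, 105 mm above the bench; axes as the mixer's. Plate x -62 to 62, y -50 to 50 mm. Slots 14 to 15 mm wide: cross channel along y at x = 0 (y -32 to 32); two columns along x at y = +25 and -25 (x -36 to 36), making four corner slots; park slot at y = 0 from the cross channel to x = -36 only.
- rollers (a point): Middle of the five rollers, on their axis height, 85 mm above the bench and 222 mm to +y of the gate. The rollers run along y (76 to 368 mm from the gate), x -87 to 87 mm, tops 100 mm above the bench; three blood tubes lie on them, tops 105 mm above the bench. End cheek beyond them, 103 mm high.
- lever_fore (a joint): Tilt of the lever along the mixer's x, rad: 0 in the cross channel, +0.38 at the far (+x) end of a slot, -0.38 at the near (-x) end. Starts in the park slot between -0.38 and -0.32. Stiff: it stays where it is left and takes about 2 N at the knob to move. Slots and end stops are rigid.
- lever_cross (a joint): Tilt of the lever along the mixer's y, rad: 0 at the park slot, +0.38 over the +y column, -0.38 over the -y column (end stops there). Same stiffness. It can swing only while lever_fore is near 0 (within about 0.05).
- lever_knob (a point): Centre of the red ball knob, 32 mm in diameter, on top of a 10 mm steel shaft; z axis up along the shaft. In the mixer's frame, mm: x = 130 sin(fore), y = 130 cos(fore) sin(cross), z = 40 + 130 cos(fore) cos(cross): 170 mm above the bench upright, 152 mm in a corner slot.
- lever: The lever itself (steel shaft and red knob), origin at the pivot 40 mm above the bench under the gate's centre, 130 mm from the knob's centre; z along the shaft towards the knob.
- disc_green: Green coloured disc, 20 mm across and 3 mm high, on the gate plate just past the end of a corner slot. Origin under its centre. It marks the slot wanted. The four discs (green, yellow, blue, white) sit at x = +48 or -48 mm, y = +25 or -25 mm in the mixer's frame, one per corner slot; which colour is where changes.
- tube_a: Blood tube, 16 mm over the cap, 86 mm long, lying on the rollers; loose. Origin at mid-length on its axis.
- tube_b: Second such tube on the rollers, blue cap; loose.
- tube_c: Third such tube on the rollers; loose.
- tube_rack: White rack full of upright capped tubes, 110 x 250 mm, 90 mm high, standing to the right; loose. Origin under its centre.
- flask: Small conical glass flask, 84 mm wide, 122 mm high; loose. Origin under its centre.
- wash_bottle: White wash bottle with blue cap and spout, 72 mm wide, 155 mm high, to the right of the mixer; loose. Origin under its centre.
- specimen_pot: Specimen pot with orange lid, 66 mm wide, 72 mm high, near the robot; loose. Origin under its centre.
- slide_box: Blue slide box, 95 x 160 x 30 mm, to the left; loose. Origin under its centre.

How it is judged:
By the outcome, as a careful person would: the job done as asked, in the order asked, and still so for the second after the job is handed in, with the robot touching nothing.
It also fails if it takes over 45 s, if anything falls off the work surface, if the arm or the gripper's body presses on something with over 40 N, if the wrist force passes 120 N, or if a joint passes its speed limit or range.

## Working session

There is one attempt and no reset: what is moved stays moved. The work goes in short steps, Python scripts to look and compute and a shell command to move; the robot and the scene stay as the last step left them, time stands still between calls to the robot, and variables do not carry over. Pictures are saved under pics/ and viewed, and the job is handed in when it is done.

```bash
mkdir -p pics; cat > h.py <<'E'
import numpy as np, cv2
from rig import bot, vision
def cap(n,f):
    p,d=vision.capture(n); c=vision.get_calibration(n)
    cv2.imwrite('pics/'+f,p[:,:,::-1]); np.savez('pics/'+f+'.npz',p=p,d=d,K=[c['fx'],c['fy'],c['cx'],c['cy']],r=np.ravel(c['rvec']),t=np.ravel(c['tvec']))
def load(f): return np.load('pics/'+f+'.npz')
def ray(m,u,v):
    R=cv2.Rodrigues(m['r'])[0]; K=m['K']; o=-R.T@m['t']
    return o,R.T@np.array([(u-K[2])/K[0],(v-K[3])/K[1],1.])
def onplane(m,u,v,z):
    o,d=ray(m,u,v); return o+d*(z-o[2])/d[2]
def bydepth(m,u,v):
    o,d=ray(m,u,v); return o+d*m['d'][int(round(v)),int(round(u))]
E
python3 - <<'E'
from h import *
s=bot.read_state(); print(s['time_s'],s['position'],s['tcp_rot'],s['force'],s['opening'],bot.hold_point_z)
cap('scene','s0.png');cap('top','t0.png')
E
```

```text
0.0 [ 0.26538638 -0.56505896  0.22157301] [[ 9.05256779e-01  4.24864525e-01 -5.47324699e-04]
 [ 4.24864706e-01 -9.05254505e-01  2.06452337e-03]
 [ 3.81674592e-04 -2.10146273e-03 -9.99997719e-01]] [ 0.23752242  0.2865517  -0.38601339] 0.9964027789936606 0.0187
```

View pics/s0.png

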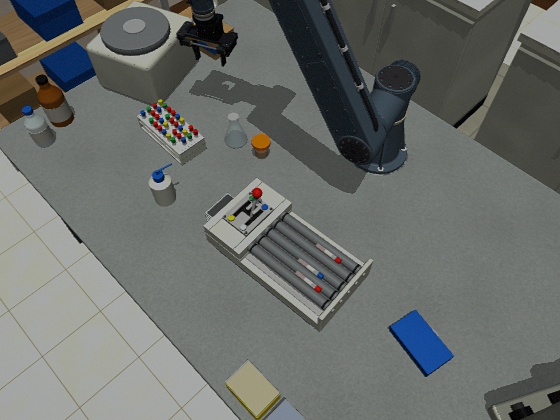

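View pics/t0.png

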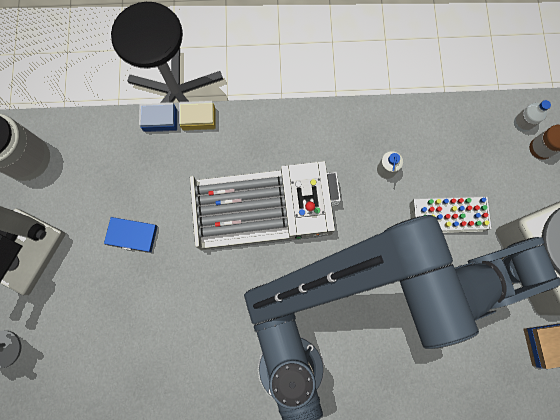

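```bash
python3 - <<'E'
from h import *
a=load('t0.png');b=load('s0.png')
A=cv2.resize(a['p'][155:250,275:350],None,fx=5,fy=5,interpolation=cv2.INTER_CUBIC)
B=cv2.resize(b['p'][170:270,200:300],None,fx=4,fy=4,interpolation=cv2.INTER_CUBIC)
o=np.zeros((480,800,3),np.uint8);o[:475,:375]=A;o[:400,400:]=B
cv2.imwrite('pics/z0.png',o[:,:,::-1])
def blobs(m,box,name):
    p=m['p'];hsv=cv2.cvtColor(p,cv2.COLOR_RGB2HSV)
    for c,(lo,hi) in dict(red=((0,150,80),(8,255,255)),yellow=((24,110,80),(34,255,255)),green=((45,100,40),(85,255,255)),blue=((100,130,60),(125,255,255))).items():
        k=cv2.inRange(hsv,lo,hi);q=np.zeros_like(k);x0,x1,y0,y1=box;q[y0:y1,x0:x1]=k[y0:y1,x0:x1]
        n,l,st,ce=cv2.connectedComponentsWithStats(q)
        for i in range(1,n):
            if st[i,4]>5:
                z=.16 if c=='red' else .108
                print(name,c,st[i],ce[i].round(1),'plane',onplane(m,*ce[i],z).round(4),'dep',bydepth(m,*ce[i]).round(4))
blobs(a,(285,335,160,240),'top');blobs(b,(205,292,175,260),'scene')
print(a['K'],b['K'])
E
```

```text
top red [305 201  10  10  69] [309.9 205.8] plane [ 0.5069 -0.0833  0.16  ] dep [ 0.5032 -0.0823  0.1768]
top yellow [310 180   6   5  23] [312.8 181.9] plane [ 0.5988 -0.1002  0.108 ] dep [ 0.5991 -0.1003  0.1071]
top green [314 208   6   5  24] [316.7 209.9] plane [ 0.5036 -0.1078  0.108 ] dep [ 0.503  -0.1076  0.1111]
top green [296 237   5   2   7] [297.9 237.3] plane [ 0.4157 -0.042   0.108 ] dep [ 0.4204 -0.043   0.0766]
top blue [299 210   6   5  25] [301.6 212. ] plane [ 0.4987 -0.0582  0.108 ] dep [ 0.4995 -0.0584  0.1043]
scene red [252 188  10  10  76] [256.6 192.3] plane [ 0.502  -0.0825  0.16  ] dep [ 0.5081 -0.0752  0.1736]
scene yellow [228 215   7   6  30] [230.7 217.4] plane [ 0.5977 -0.098   0.108 ] dep [ 0.5958 -0.1008  0.1029]
scene green [250 196   4   5  17] [251.4 197.9] plane [ 0.5045 -0.1065  0.108 ] dep [ 0.503  -0.1084  0.1045]
scene blue [262 204   6   6  28] [264.5 206.5] plane [ 0.4977 -0.0548  0.108 ] dep [ 0.4986 -0.0538  0.11  ]
[475.49725161 475.49725161 283.46108138 208.30884035] [493.538039   493.538039   282.68089346 212.50695488]
```

View pics/z0.png

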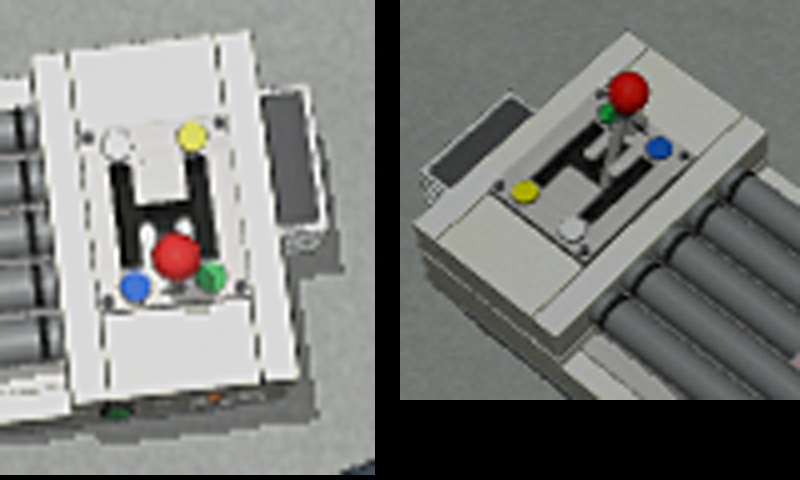

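```bash
python3 - <<'E'
from h import *
a=load('t0.png');b=load('s0.png')
# white discs from zoom: top (117,145)/5+(275,155) ; scene (572-400,231)/4+(200,170)
W=[onplane(a,275+117/5-.4,155+145/5-.4,.108),onplane(b,200+172/4-.4,170+231/4-.4,.108)]
print('white',W)
Y=[[.5988,-.1002],[.5977,-.098]];G=[[.5036,-.1078],[.5045,-.1065]];B=[[.4987,-.0582],[.4977,-.0548]]
for i in (0,1):
    P=np.array([Y[i],G[i],B[i],W[i][:2]]);M=np.array([[48,-25],[-48,-25],[-48,25],[48,25]])/1000
    c=P.mean(0);Q=P-c
    th=np.arctan2((M[:,0]*Q[:,1]-M[:,1]*Q[:,0]).sum(),(M*Q).sum())
    R=np.array([[np.cos(th),-np.sin(th)],[np.sin(th),np.cos(th)]])
    print(c,th,((Q-M@R.T)*1000).round(1))
# knob by two rays
o1,d1=ray(a,309.6,205.6);o2,d2=ray(b,256.6,192.4)
t=np.linalg.lstsq(np.c_[d1,-d2],o2-o1,rcond=None)[0];print(o1+d1*t[0],o2+d2*t[1])
for n,m,bx in (('flask',b,(235,125)),('pot',b,(261,142))): print(n,bydepth(m,*bx))
E
```

```text
white [array([ 0.59512875, -0.05099024,  0.108     ]), array([ 0.59558046, -0.04680192,  0.108     ])]
[ 0.54905719 -0.07929756] 0.07912109832611887 [[-0.1  0.2]
 [ 0.4  0.2]
 [-0.5 -0. ]
 [ 0.2 -0.4]]
[ 0.54887012 -0.07652548] 0.08620180605499109 [[-1.1 -0.7]
 [ 1.3 -0.9]
 [-1.2  1. ]
 [ 1.   0.7]]
[ 0.50636109 -0.08201875  0.16546764] [ 0.50449944 -0.07944021  0.16490598]
flask [ 0.33197814 -0.37708397  0.09671808]
pot [ 0.30758833 -0.27315778  0.07323877]
```

```bash
python3 -m handwheel '[{"hand":-1,"dx":1.4,"dy":3.4,"dz":0.5,"wz":-0.06},{"hand":-1,"dx":1.4,"dy":3.4,"dz":0,"wz":-0.06},{"hand":-1,"dx":1.4,"dy":3.4,"wz":-0.06},{"hand":-1,"dx":1.4,"dy":3.4,"wz":-0.06},{"hand":-1,"dx":1.4,"dy":3.4,"wz":-0.06},{"hand":-1,"dx":1.4,"dy":3.4,"wz":-0.06},{"hand":-1,"dx":1.4,"dy":3.4},{"hand":-1,"dx":1.4,"dy":3.4},{"hand":-1,"dx":1.4,"dy":3.4},{"hand":-1,"dx":1.4,"dy":3.4}]'
```

```text
invalid input
```

```bash
python3 -m handwheel '[{"hand":-1,"dx":1.4,"dy":3.4},{"hand":-1,"dx":1.4,"dy":3.4},{"hand":-1,"dx":1.4,"dy":3.4},{"hand":-1,"dx":1.4,"dy":3.4},{"hand":-1}]'; python3 - <<'E'
from h import *
s=bot.read_state(); print(s['position'],np.round(s['tcp_rot'],3),s['opening'])
cap('wrist','w0.png')
E
```

```text
[ 0.26537894 -0.56512347  0.22168647] [[ 0.905  0.425 -0.001]
 [ 0.425 -0.905  0.002]
 [ 0.    -0.002 -1.   ]] 1.0000950756854812invalid input
```

View pics/w0.png

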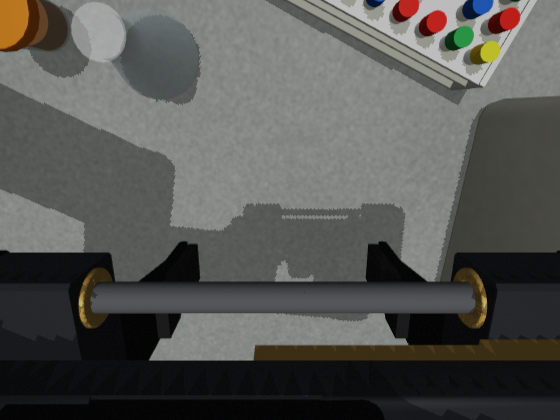

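The wrist view only shows the start area: pot and flask at upper left, rack at upper right. The call was refused and the arm didn't move, so rows need every key.

```bash
python3 -m handwheel '[{"hand":-1,"dx":1.4,"dy":3.4,"dz":0.5,"wx":0,"wy":0,"wz":-0.06},{"hand":-1,"dx":1.4,"dy":3.4,"dz":0,"wx":0,"wy":0,"wz":-0.06},{"hand":-1,"dx":1.4,"dy":3.4,"dz":0,"wx":0,"wy":0,"wz":-0.06},{"hand":-1,"dx":1.4,"dy":3.4,"dz":0,"wx":0,"wy":0,"wz":-0.06},{"hand":-1,"dx":1.4,"dy":3.4,"dz":0,"wx":0,"wy":0,"wz":-0.06},{"hand":-1,"dx":1.4,"dy":3.4,"dz":0,"wx":0,"wy":0,"wz":-0.06},{"hand":-1,"dx":1.4,"dy":3.4,"dz":0,"wx":0,"wy":0,"wz":0},{"hand":-1,"dx":1.4,"dy":3.4,"dz":0,"wx":0,"wy":0,"wz":0},{"hand":-1,"dx":1.4,"dy":3.4,"dz":0,"wx":0,"wy":0,"wz":0},{"hand":-1,"dx":1.4,"dy":3.4,"dz":0,"wx":0,"wy":0,"wz":0}]'
```

```text
time_s: 1.15
position: [0.4058, -0.2243, 0.2275]
tcp_rot: [[0.997, 0.078, -0.0], [0.078, -0.997, 0.0], [-0.0, -0.0, -1.0]]
force: [-0.2, -0.3, -0.2]
opening: 0.171
```

```bash
python3 -m handwheel '[{"hand":-1,"dx":1.4,"dy":3.5,"dz":0,"wx":0,"wy":0,"wz":0},{"hand":-1,"dx":1.4,"dy":3.5,"dz":0,"wx":0,"wy":0,"wz":0},{"hand":-1,"dx":1.4,"dy":3.5,"dz":0,"wx":0,"wy":0,"wz":0},{"hand":-1,"dx":1.4,"dy":3.4,"dz":0,"wx":0,"wy":0,"wz":0},{"hand":-1,"dx":0,"dy":0,"dz":0,"wx":0,"wy":0,"wz":0},{"hand":-1,"dx":0,"dy":0,"dz":0,"wx":0,"wy":0,"wz":0}]'; python3 - <<'E'
from h import *
s=bot.read_state(); print(s['position'],s['opening'])
cap('wrist','w1.png')
E
```

```text
time_s: 1.75
position: [0.4615, -0.0862, 0.2274]
tcp_rot: [[0.997, 0.081, -0.0], [0.081, -0.997, -0.0], [-0.001, 0.0, -1.0]]
force: [-0.3, 0.6, -0.9]
opening: 0.003
[ 0.46148246 -0.08620992  0.22741959] 0.0032453232897649608
```

View pics/w1.png

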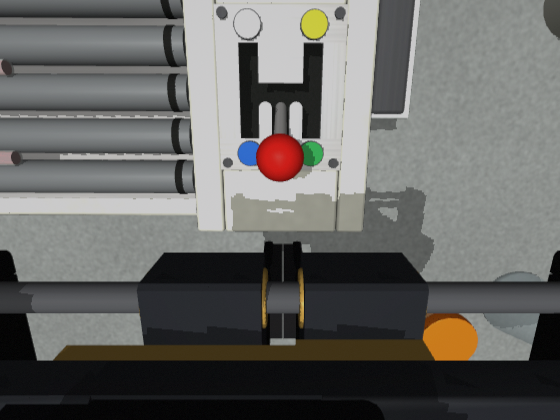

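The wrist view shows the gate square to the tool. White is at (247,24), yellow (314,24), blue (250,153) and green (311,153), with the knob in park at (280,157). The shut fingers are at about (283,270).

```bash
python3 - <<'E'
from h import *
m=load('w1.png')
for n,u,v,z in (('W',247,24,.108),('Y',314.5,24,.108),('knob',280,157.5,.162),('B',248,153,.108),('G',313,153,.108)): print(n,onplane(m,u,v,z).round(4))
print(bydepth(m,280,157))
E
```

```text
W [ 0.5948 -0.0513  0.108 ]
Y [ 0.5987 -0.1012  0.108 ]
knob [ 0.5055 -0.0831  0.162 ]
B [ 0.4996 -0.0569  0.108 ]
G [ 0.5038 -0.11    0.108 ]
[ 0.50803569 -0.08300177  0.17824422]
```

```bash
python3 -m handwheel '[{"hand":-1,"dx":0,"dy":0,"dz":-2.2,"wx":0,"wy":0,"wz":0},{"hand":-1,"dx":0,"dy":0,"dz":-2.2,"wx":0,"wy":0,"wz":0},{"hand":-1,"dx":0,"dy":0,"dz":-2.2,"wx":0,"wy":0,"wz":0},{"hand":-1,"dx":0,"dy":0,"dz":-2.0,"wx":0,"wy":0,"wz":0},{"hand":-1,"dx":0.5,"dy":0.04,"dz":0,"wx":0,"wy":0,"wz":0},{"hand":-1,"dx":0.5,"dy":0.04,"dz":0,"wx":0,"wy":0,"wz":0},{"hand":-1,"dx":0.5,"dy":0.04,"dz":0,"wx":0,"wy":0,"wz":0}]'; python3 -m handwheel '[{"hand":-1,"dx":0.3,"dy":0.03,"dz":0,"wx":0,"wy":0,"wz":0},{"hand":-1,"dx":0.3,"dy":0.03,"dz":0,"wx":0,"wy":0,"wz":0},{"hand":-1,"dx":0.3,"dy":0.03,"dz":0,"wx":0,"wy":0,"wz":0},{"hand":-1,"dx":0.3,"dy":0.03,"dz":0,"wx":0,"wy":0,"wz":0},{"hand":-1,"dx":0.3,"dy":0.03,"dz":0,"wx":0,"wy":0,"wz":0}]';python3 - <<'E'
from h import *
cap('wrist','w2.png')
E
```

```text
time_s: 2.5
position: [0.4779, -0.0866, 0.1425]
tcp_rot: [[0.997, 0.078, 0.002], [0.078, -0.997, -0.001], [0.002, 0.001, -1.0]]
force: [-0.1, -0.2, -0.2]
opening: 0.004
time_s: 3.0
position: [0.4914, -0.0836, 0.1416]
tcp_rot: [[0.997, 0.079, -0.001], [0.079, -0.997, 0.0], [-0.001, -0.001, -1.0]]
force: [-2.7, 0.1, 2.1]
opening: 0.002
```

View pics/w2.png

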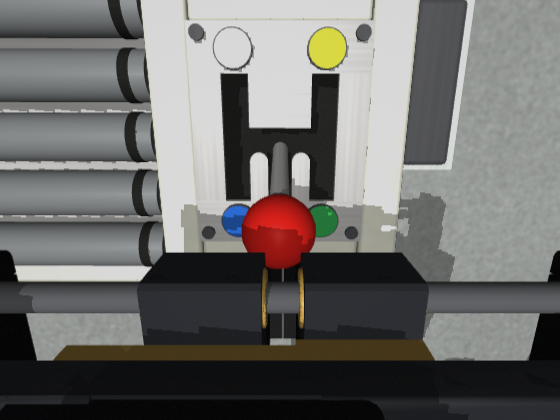

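Contact at about 2.7 N. The knob, at (279,231), is being pushed forward along the park slot.

```bash
python3 -m handwheel '[{"hand":-1,"dx":0.3,"dy":0.02,"dz":0,"wx":0,"wy":0,"wz":0},{"hand":-1,"dx":0.3,"dy":0.02,"dz":0,"wx":0,"wy":0,"wz":0},{"hand":-1,"dx":0.3,"dy":0.02,"dz":0,"wx":0,"wy":0,"wz":0},{"hand":-1,"dx":0.3,"dy":0.02,"dz":0,"wx":0,"wy":0,"wz":0},{"hand":-1,"dx":0.3,"dy":0.02,"dz":0,"wx":0,"wy":0,"wz":0},{"hand":-1,"dx":0.3,"dy":0.02,"dz":0,"wx":0,"wy":0,"wz":0},{"hand":-1,"dx":0.3,"dy":0.02,"dz":0,"wx":0,"wy":0,"wz":0}]'; python3 -m handwheel '[{"hand":-1,"dx":0.3,"dy":0.02,"dz":0,"wx":0,"wy":0,"wz":0},{"hand":-1,"dx":0.3,"dy":0.02,"dz":0,"wx":0,"wy":0,"wz":0},{"hand":-1,"dx":0.3,"dy":0.02,"dz":0,"wx":0,"wy":0,"wz":0},{"hand":-1,"dx":0,"dy":0,"dz":0,"wx":0,"wy":0,"wz":0}]';python3 - <<'E'
from h import *
cap('wrist','w3.png');cap('top','t3.png')
b=load('t3.png')
cv2.imwrite('pics/t3z.png',cv2.resize(b['p'][155:250,275:350],None,fx=6,fy=6,interpolation=cv2.INTER_CUBIC)[:,:,::-1])
E
```

```text
time_s: 3.75
position: [0.513, -0.0827, 0.1416]
tcp_rot: [[0.997, 0.079, 0.0], [0.079, -0.997, -0.0], [0.0, 0.0, -1.0]]
force: [-1.8, 0.5, 1.2]
opening: 0.005
time_s: 4.15
position: [0.5223, -0.0822, 0.1416]
tcp_rot: [[0.997, 0.079, 0.001], [0.079, -0.997, -0.0], [0.001, 0.0, -1.0]]
force: [-1.4, -0.4, 0.3]
opening: 0.006
```

View pics/w3.png

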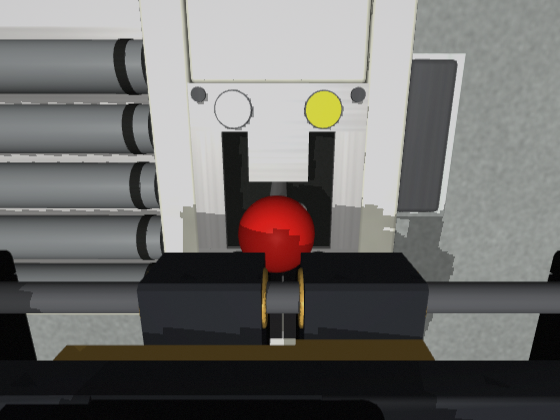

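View pics/t3z.png

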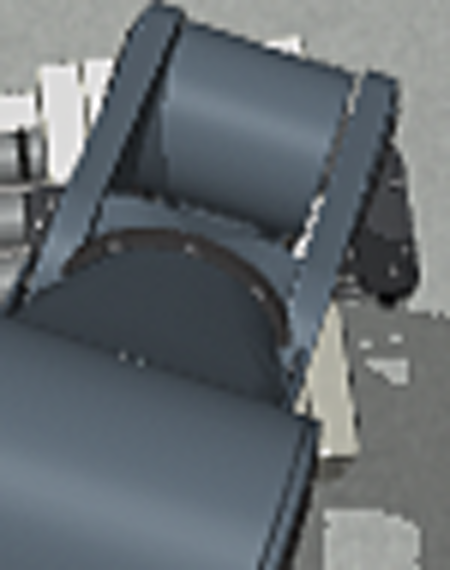

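The knob is at (276,234), with the cross channel just ahead of it. The top view is blocked by the arm.

```bash
python3 - <<'E'
from h import *
m=load('w3.png')
hsv=cv2.cvtColor(m['p'],cv2.COLOR_RGB2HSV);k=cv2.inRange(hsv,(0,150,50),(8,255,255))|cv2.inRange(hsv,(172,150,50),(180,255,255))
ys,xs=np.nonzero(k);ok=ys<272
print(xs[ok].min(),xs[ok].max(),ys[ok].min(),ys[ok].max())
u=(xs[ok].min()+xs[ok].max())/2;r=(xs[ok].max()-xs[ok].min()+1)/2;v=ys[ok].min()+r
P=onplane(m,u,v,.170);print(u,v,r,P)
for z,u,v in((.108,233,109),(.108,323,109)):print(onplane(m,u,v,z))
th=.08;c=np.array([.549,-.079]);R=np.array([[np.cos(th),np.sin(th)],[-np.sin(th),np.cos(th)]])
q=R@(P[:2]-c);print(q,'fore',np.arcsin(q[0]/.13))
E
```

```text
238 314 196 271
276.0 234.5 38.5 [ 0.54715173 -0.07863063  0.17      ]
[ 0.59519906 -0.05030092  0.108     ]
[ 0.59908388 -0.09962123  0.108     ]
[-0.00181284  0.00051589] fore -0.013945384607761091
```

```bash
python3 -m handwheel '[{"hand":-1,"dx":0.15,"dy":0.01,"dz":0,"wx":0,"wy":0,"wz":0},{"hand":-1,"dx":-1.0,"dy":-0.08,"dz":0,"wx":0,"wy":0,"wz":0},{"hand":-1,"dx":-1.2,"dy":-0.1,"dz":0,"wx":0,"wy":0,"wz":0},{"hand":-1,"dx":-0.12,"dy":1.6,"dz":0,"wx":0,"wy":0,"wz":0},{"hand":-1,"dx":-0.12,"dy":1.6,"dz":0,"wx":0,"wy":0,"wz":0},{"hand":-1,"dx":-0.12,"dy":1.6,"dz":0,"wx":0,"wy":0,"wz":0},{"hand":-1,"dx":0,"dy":0,"dz":0,"wx":0,"wy":0,"wz":0}]';python3 - <<'E'
from h import *
cap('wrist','w4.png')
m=load('w4.png')
hsv=cv2.cvtColor(m['p'],cv2.COLOR_RGB2HSV);k=cv2.inRange(hsv,(0,150,50),(8,255,255))|cv2.inRange(hsv,(172,150,50),(180,255,255))
n,l,st,ce=cv2.connectedComponentsWithStats(k);i=1+st[1:,4].argmax();print(st[i])
P=onplane(m,st[i,0]+st[i,2]/2-.5,st[i,1]+st[i,2]/2-.5,.170)
th=.08;c=np.array([.549,-.079]);R=np.array([[np.cos(th),np.sin(th)],[-np.sin(th),np.cos(th)]])
q=R@(P[:2]-c);print(P,q,'fore',np.arcsin(q[0]/.13))
E
```

```text
time_s: 4.95
position: [0.4966, -0.0331, 0.1416]
tcp_rot: [[0.997, 0.082, -0.001], [0.082, -0.997, 0.001], [-0.001, -0.001, -1.0]]
force: [-0.5, -0.4, -0.5]
opening: 0.007
[ 363  141   85   80 5329]
[ 0.54821408 -0.0802257   0.17      ] [-0.00088136 -0.00115898] fore -0.006779723173770274
```

View pics/w4.png

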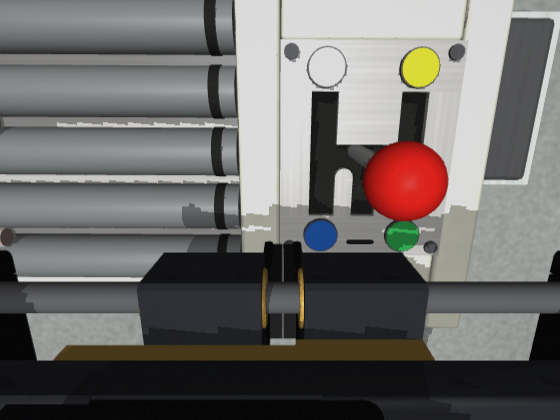

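The knob at (405,181) is upright in the cross channel (fore ≈ -0.01). Next I move to its +y side and push it along -y.

```bash
python3 -m handwheel '[{"hand":-1,"dx":1.6,"dy":0.13,"dz":0,"wx":0,"wy":0,"wz":0},{"hand":-1,"dx":1.6,"dy":0.13,"dz":0,"wx":0,"wy":0,"wz":0},{"hand":-1,"dx":1.6,"dy":0.13,"dz":0,"wx":0,"wy":0,"wz":0},{"hand":-1,"dx":0.04,"dy":-0.5,"dz":0,"wx":0,"wy":0,"wz":0},{"hand":-1,"dx":0.04,"dy":-0.5,"dz":0,"wx":0,"wy":0,"wz":0},{"hand":-1,"dx":0.02,"dy":-0.3,"dz":0,"wx":0,"wy":0,"wz":0},{"hand":-1,"dx":0.02,"dy":-0.3,"dz":0,"wx":0,"wy":0,"wz":0},{"hand":-1,"dx":0.02,"dy":-0.3,"dz":0,"wx":0,"wy":0,"wz":0},{"hand":-1,"dx":0.02,"dy":-0.3,"dz":0,"wx":0,"wy":0,"wz":0}]'; python3 -m handwheel '[{"hand":-1,"dx":0.02,"dy":-0.3,"dz":0,"wx":0,"wy":0,"wz":0},{"hand":-1,"dx":0.02,"dy":-0.3,"dz":0,"wx":0,"wy":0,"wz":0},{"hand":-1,"dx":0.02,"dy":-0.3,"dz":0,"wx":0,"wy":0,"wz":0},{"hand":-1,"dx":0.02,"dy":-0.3,"dz":0,"wx":0,"wy":0,"wz":0}]';python3 - <<'E'
from h import *
cap('wrist','w5.png');cap('scene','s5.png')
b=load('s5.png')
cv2.imwrite('pics/s5z.png',cv2.resize(b['p'][170:270,200:300],None,fx=5,fy=5,interpolation=cv2.INTER_CUBIC)[:,:,::-1])
E
```

```text
time_s: 5.9
position: [0.5465, -0.0537, 0.1417]
tcp_rot: [[0.997, 0.078, -0.001], [0.078, -0.997, 0.001], [-0.0, -0.001, -1.0]]
force: [0.0, 2.2, 2.7]
opening: 0.005
time_s: 6.3
position: [0.5478, -0.066, 0.1416]
tcp_rot: [[0.997, 0.079, -0.0], [0.079, -0.997, 0.0], [-0.0, -0.0, -1.0]]
force: [-1.2, 0.5, 2.5]
opening: 0.004
```

View pics/w5.png

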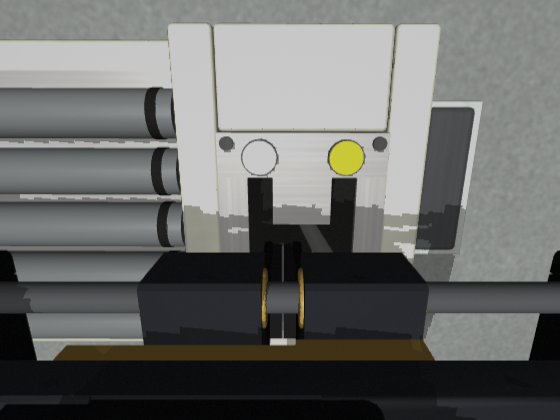

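View pics/s5z.png

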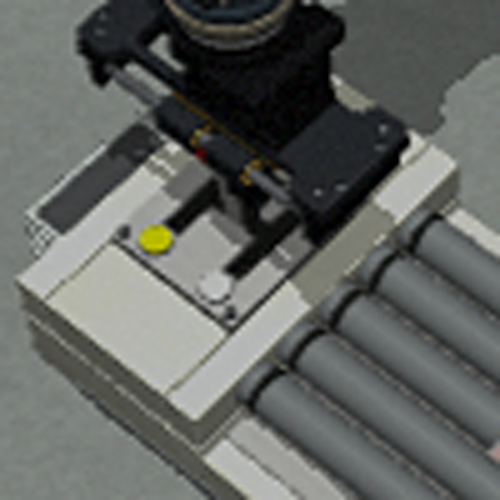

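The shaft at (312,240) in the wrist view leans toward -y, so the lever is swinging along the channel.

```bash
python3 -m handwheel '[{"hand":-1,"dx":0.02,"dy":-0.3,"dz":0,"wx":0,"wy":0,"wz":0},{"hand":-1,"dx":0.02,"dy":-0.3,"dz":0,"wx":0,"wy":0,"wz":0},{"hand":-1,"dx":0.02,"dy":-0.3,"dz":0,"wx":0,"wy":0,"wz":0},{"hand":-1,"dx":0.02,"dy":-0.3,"dz":0,"wx":0,"wy":0,"wz":0},{"hand":-1,"dx":0.02,"dy":-0.3,"dz":0,"wx":0,"wy":0,"wz":0},{"hand":-1,"dx":0.02,"dy":-0.3,"dz":0,"wx":0,"wy":0,"wz":0}]'; python3 -m handwheel '[{"hand":-1,"dx":0.02,"dy":-0.3,"dz":0,"wx":0,"wy":0,"wz":0},{"hand":-1,"dx":0.02,"dy":-0.2,"dz":0,"wx":0,"wy":0,"wz":0},{"hand":-1,"dx":0,"dy":0,"dz":0,"wx":0,"wy":0,"wz":0}]'
```

```text
time_s: 7.0
position: [0.549, -0.0841, 0.1414]
tcp_rot: [[0.997, 0.079, -0.0], [0.079, -0.997, 0.0], [-0.0, -0.0, -1.0]]
force: [-0.8, 1.4, -0.5]
opening: 0.004
time_s: 7.3
position: [0.5495, -0.0893, 0.1416]
tcp_rot: [[0.997, 0.078, -0.0], [0.078, -0.997, -0.0], [-0.0, 0.0, -1.0]]
force: [-0.8, 0.5, -0.9]
opening: 0.003
```

```bash
python3 -m handwheel '[{"hand":-1,"dx":0.02,"dy":-0.2,"dz":0,"wx":0,"wy":0,"wz":0},{"hand":-1,"dx":0,"dy":0,"dz":0,"wx":0,"wy":0,"wz":0}]'; python3 -m handwheel '[{"hand":-1,"dx":0.02,"dy":-0.2,"dz":0,"wx":0,"wy":0,"wz":0},{"hand":-1,"dx":0,"dy":0,"dz":0,"wx":0,"wy":0,"wz":0}]';python3 - <<'E'
from h import *
cap('scene','s6.png');cap('wrist','w6.png')
b=load('s6.png')
cv2.imwrite('pics/s6z.png',cv2.resize(b['p'][170:270,200:300],None,fx=5,fy=5,interpolation=cv2.INTER_CUBIC)[:,:,::-1])
E
```

```text
time_s: 7.5
position: [0.5496, -0.091, 0.1416]
tcp_rot: [[0.997, 0.079, -0.0], [0.079, -0.997, -0.0], [-0.0, 0.0, -1.0]]
force: [-0.5, 0.7, -0.9]
opening: 0.001
time_s: 7.7
position: [0.5498, -0.093, 0.1415]
tcp_rot: [[0.997, 0.079, -0.0], [0.079, -0.997, -0.0], [-0.0, 0.0, -1.0]]
force: [-0.8, 1.1, -0.9]
opening: 0.007
```

View pics/s6z.png

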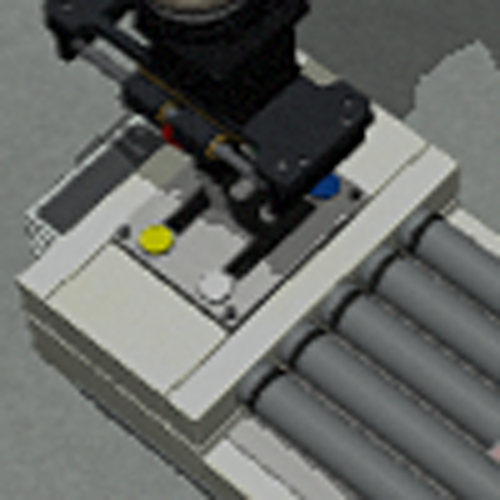

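View pics/w6.png

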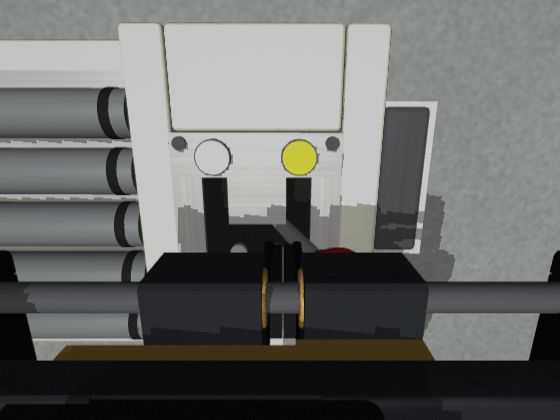

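The lever shows just right of the fingers at (340,250). Force is low, so it isn't at the end stop yet.

```bash
for i in 1; do python3 -m handwheel '[{"hand":-1,"dx":0.01,"dy":-0.15,"dz":0,"wx":0,"wy":0,"wz":0},{"hand":-1,"dx":0,"dy":0,"dz":0,"wx":0,"wy":0,"wz":0}]'; python3 -m handwheel '[{"hand":-1,"dx":0.01,"dy":-0.15,"dz":0,"wx":0,"wy":0,"wz":0},{"hand":-1,"dx":0,"dy":0,"dz":0,"wx":0,"wy":0,"wz":0}]'; done
```

```text
time_s: 8.0
position: [0.55, -0.0944, 0.1415]
tcp_rot: [[0.997, 0.079, 0.0], [0.079, -0.997, -0.0], [0.0, 0.0, -1.0]]
force: [-0.1, 2.3, -0.9]
opening: 0.006
time_s: 8.2
position: [0.5501, -0.096, 0.1415]
tcp_rot: [[0.997, 0.079, 0.0], [0.079, -0.997, -0.0], [0.0, 0.0, -1.0]]
force: [-0.6, 2.5, -0.4]
opening: 0.006
```

```bash
python3 -m handwheel '[{"hand":-1,"dx":0.01,"dy":-0.1,"dz":0,"wx":0,"wy":0,"wz":0},{"hand":-1,"dx":0,"dy":0,"dz":0,"wx":0,"wy":0,"wz":0}]'; python3 -m handwheel '[{"hand":-1,"dx":0.01,"dy":-0.1,"dz":0,"wx":0,"wy":0,"wz":0},{"hand":-1,"dx":0,"dy":0,"dz":0,"wx":0,"wy":0,"wz":0}]'
```

```text
time_s: 8.4
position: [0.5502, -0.097, 0.1415]
tcp_rot: [[0.997, 0.079, 0.0], [0.079, -0.997, -0.0], [0.0, 0.0, -1.0]]
force: [-1.1, 2.0, 0.1]
opening: 0.006
time_s: 8.6
position: [0.5503, -0.098, 0.1416]
tcp_rot: [[0.997, 0.079, 0.0], [0.079, -0.997, -0.0], [0.0, 0.0, -1.0]]
force: [0.7, 1.7, 0.0]
opening: 0.005
```

```bash
python3 -m handwheel '[{"hand":-1,"dx":0.01,"dy":-0.1,"dz":0,"wx":0,"wy":0,"wz":0},{"hand":-1,"dx":0,"dy":0,"dz":0,"wx":0,"wy":0,"wz":0}]'; python3 -m handwheel '[{"hand":-1,"dx":0,"dy":2.5,"dz":0,"wx":0,"wy":0,"wz":0},{"hand":-1,"dx":-2.0,"dy":0,"dz":0,"wx":0,"wy":0,"wz":0},{"hand":-1,"dx":-3.0,"dy":0,"dz":0,"wx":0,"wy":0,"wz":0},{"hand":-1,"dx":0,"dy":0,"dz":0,"wx":0,"wy":0,"wz":0}]'; cat > k.py <<'E'
import sys
from h import *
f=sys.argv[1];cap('wrist',f);m=load(f)
hsv=cv2.cvtColor(m['p'],cv2.COLOR_RGB2HSV);k=cv2.inRange(hsv,(0,150,50),(8,255,255))|cv2.inRange(hsv,(172,150,50),(180,255,255))
n,l,st,ce=cv2.connectedComponentsWithStats(k);i=1+st[1:,4].argmax();print(st[i],ce[i])
th=.08;c=np.array([.549,-.079]);R=np.array([[np.cos(th),np.sin(th)],[-np.sin(th),np.cos(th)]])
for z in (.150,.160,.170):
    P=onplane(m,st[i,0]+st[i,2]/2-.5,st[i,1]+st[i,3]/2-.5,z)
    q=R@(P[:2]-c);print(z,P.round(4),'mixer',q.round(4),'fore',np.arcsin(q[0]/.13),'cross~',np.arcsin(q[1]/.13/np.cos(np.arcsin(q[0]/.13))))
E
python3 k.py w7.png
```

```text
time_s: 8.8
position: [0.5504, -0.099, 0.1416]
tcp_rot: [[0.997, 0.079, 0.0], [0.079, -0.997, -0.0], [0.0, 0.0, -1.0]]
force: [-0.2, 2.6, -0.3]
opening: 0.006
time_s: 9.2
position: [0.4961, -0.073, 0.1413]
tcp_rot: [[0.997, 0.079, -0.005], [0.079, -0.997, 0.001], [-0.005, -0.001, -1.0]]
force: [-0.6, 0.9, -0.6]
opening: 0.01
[ 375  131   82   76 4870] [415.7835729  168.30082136]
0.15 [ 0.5532 -0.1312  0.15  ] mixer [ 0.     -0.0524] fore 1.9690040796153503e-05 cross~ -0.4147446050169805
0.16 [ 0.5546 -0.1272  0.16  ] mixer [ 0.0017 -0.0485] fore 0.013218858764921721 cross~ -0.3819514096318498
0.17 [ 0.556  -0.1231  0.17  ] mixer [ 0.0034 -0.0445] fore 0.026420331156311264 cross~ -0.3496427095921891
```

View pics/w7.png

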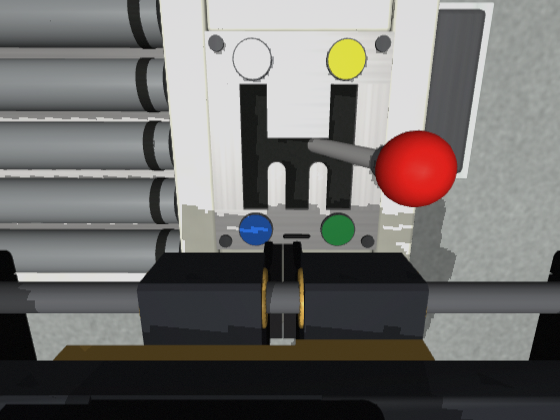

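The knob at (416,168) leans over the -y column, and the shaft enters the plate at about (315,145). At z = 0.160 that gives cross ≈ -0.38 and fore ≈ 0.01. Now I go round to its +x side.

```bash
python3 -m handwheel '[{"hand":-1,"dx":2.6,"dy":0.1,"dz":0,"wx":0,"wy":0,"wz":0},{"hand":-1,"dx":2.6,"dy":0.1,"dz":0,"wx":0,"wy":0,"wz":0},{"hand":-1,"dx":2.6,"dy":0.1,"dz":0,"wx":0,"wy":0,"wz":0},{"hand":-1,"dx":2.6,"dy":0.1,"dz":0,"wx":0,"wy":0,"wz":0},{"hand":-1,"dx":0,"dy":-1.8,"dz":0,"wx":0,"wy":0,"wz":0},{"hand":-1,"dx":0,"dy":-1.8,"dz":0,"wx":0,"wy":0,"wz":0},{"hand":-1,"dx":0,"dy":-1.8,"dz":0,"wx":0,"wy":0,"wz":0},{"hand":-1,"dx":0,"dy":0,"dz":0,"wx":0,"wy":0,"wz":0}]';python3 - <<'E'
from h import *
cap('scene','s8.png')
b=load('s8.png')
cv2.imwrite('pics/s8z.png',cv2.resize(b['p'][170:270,200:300],None,fx=5,fy=5,interpolation=cv2.INTER_CUBIC)[:,:,::-1])
E
```

```text
time_s: 10.05
position: [0.604, -0.1274, 0.1416]
tcp_rot: [[0.997, 0.075, 0.0], [0.075, -0.997, -0.001], [0.0, 0.001, -1.0]]
force: [-0.4, -0.2, -0.7]
opening: 0.005
```

View pics/s8z.png

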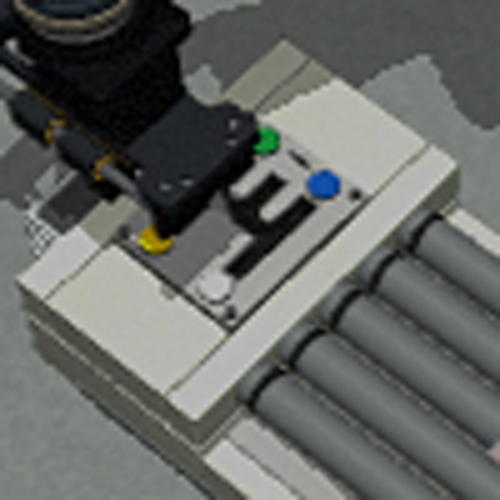

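The fingers are now on the +x side of the knob, hidden behind the gripper. Green at (265,140) is at the near end of the -y column. Next I push -x.

```bash
python3 -m handwheel '[{"hand":-1,"dx":-0.7,"dy":0.1,"dz":-0.2,"wx":0,"wy":0,"wz":0},{"hand":-1,"dx":-0.7,"dy":0.1,"dz":-0.1,"wx":0,"wy":0,"wz":0},{"hand":-1,"dx":-0.3,"dy":0,"dz":0,"wx":0,"wy":0,"wz":0},{"hand":-1,"dx":-0.3,"dy":0,"dz":0,"wx":0,"wy":0,"wz":0},{"hand":-1,"dx":-0.3,"dy":0,"dz":0,"wx":0,"wy":0,"wz":0},{"hand":-1,"dx":-0.3,"dy":0,"dz":0,"wx":0,"wy":0,"wz":0},{"hand":-1,"dx":-0.3,"dy":0,"dz":0,"wx":0,"wy":0,"wz":0}]'; python3 -m handwheel '[{"hand":-1,"dx":-0.3,"dy":-0.02,"dz":0,"wx":0,"wy":0,"wz":0},{"hand":-1,"dx":-0.3,"dy":-0.02,"dz":0,"wx":0,"wy":0,"wz":0},{"hand":-1,"dx":-0.3,"dy":-0.02,"dz":0,"wx":0,"wy":0,"wz":0}]'
```

```text
time_s: 10.8
position: [0.576, -0.1219, 0.1389]
tcp_rot: [[0.997, 0.079, 0.002], [0.079, -0.997, -0.0], [0.002, 0.001, -1.0]]
force: [2.0, 0.2, 1.1]
opening: 0.002
time_s: 11.1
position: [0.5667, -0.1227, 0.1389]
tcp_rot: [[0.997, 0.079, 0.001], [0.079, -0.997, -0.001], [0.001, 0.001, -1.0]]
force: [1.7, 0.8, 1.6]
opening: 0.007
```

```bash
python3 -m handwheel '[{"hand":-1,"dx":-0.3,"dy":-0.02,"dz":0,"wx":0,"wy":0,"wz":0},{"hand":-1,"dx":-0.3,"dy":-0.02,"dz":0,"wx":0,"wy":0,"wz":0},{"hand":-1,"dx":-0.3,"dy":-0.02,"dz":0,"wx":0,"wy":0,"wz":0},{"hand":-1,"dx":-0.3,"dy":-0.02,"dz":0,"wx":0,"wy":0,"wz":0},{"hand":-1,"dx":-0.3,"dy":-0.02,"dz":0,"wx":0,"wy":0,"wz":0}]'; python3 -m handwheel '[{"hand":-1,"dx":-0.3,"dy":-0.02,"dz":0,"wx":0,"wy":0,"wz":0},{"hand":-1,"dx":-0.3,"dy":-0.02,"dz":0,"wx":0,"wy":0,"wz":0},{"hand":-1,"dx":-0.3,"dy":-0.02,"dz":0,"wx":0,"wy":0,"wz":0},{"hand":-1,"dx":-0.3,"dy":-0.02,"dz":0,"wx":0,"wy":0,"wz":0}]'
```

```text
time_s: 11.6
position: [0.5509, -0.1234, 0.1383]
tcp_rot: [[0.997, 0.079, -0.0], [0.079, -0.997, 0.0], [-0.0, -0.0, -1.0]]
force: [1.0, -0.8, -0.4]
opening: 0.006
time_s: 12.0
position: [0.5389, -0.1239, 0.1383]
tcp_rot: [[0.997, 0.079, -0.001], [0.079, -0.997, 0.001], [-0.0, -0.001, -1.0]]
force: [2.6, 1.1, -2.0]
opening: 0.007
```

```bash
python3 -m handwheel '[{"hand":-1,"dx":-0.2,"dy":-0.02,"dz":0,"wx":0,"wy":0,"wz":0},{"hand":-1,"dx":-0.2,"dy":-0.02,"dz":0,"wx":0,"wy":0,"wz":0},{"hand":-1,"dx":-0.2,"dy":-0.02,"dz":0,"wx":0,"wy":0,"wz":0}]'; python3 -m handwheel '[{"hand":-1,"dx":-0.1,"dy":-0.01,"dz":0,"wx":0,"wy":0,"wz":0},{"hand":-1,"dx":0,"dy":0,"dz":0,"wx":0,"wy":0,"wz":0}]'; python3 -m handwheel '[{"hand":-1,"dx":-0.1,"dy":-0.01,"dz":0,"wx":0,"wy":0,"wz":0},{"hand":-1,"dx":0,"dy":0,"dz":0,"wx":0,"wy":0,"wz":0}]'
```

```text
time_s: 12.3
position: [0.5332, -0.1247, 0.1385]
tcp_rot: [[0.997, 0.079, 0.0], [0.079, -0.997, 0.0], [0.0, -0.0, -1.0]]
force: [1.1, 1.3, -2.6]
opening: 0.003
time_s: 12.5
position: [0.5322, -0.1249, 0.1386]
tcp_rot: [[0.997, 0.079, -0.0], [0.079, -0.997, 0.0], [-0.0, -0.0, -1.0]]
force: [1.4, 1.1, -1.3]
opening: 0.009
time_s: 12.7
position: [0.5313, -0.1251, 0.1385]
tcp_rot: [[0.997, 0.079, -0.0], [0.079, -0.997, 0.0], [-0.0, -0.0, -1.0]]
force: [1.5, 0.6, -2.0]
opening: 0.006
```

```bash
python3 -m handwheel '[{"hand":-1,"dx":-0.1,"dy":-0.01,"dz":0,"wx":0,"wy":0,"wz":0},{"hand":-1,"dx":0,"dy":0,"dz":0,"wx":0,"wy":0,"wz":0}]'; python3 -m handwheel '[{"hand":-1,"dx":-0.1,"dy":-0.01,"dz":0,"wx":0,"wy":0,"wz":0},{"hand":-1,"dx":0,"dy":0,"dz":0,"wx":0,"wy":0,"wz":0}]'
```

```text
time_s: 12.9
position: [0.5306, -0.1251, 0.1386]
tcp_rot: [[0.997, 0.079, 0.001], [0.079, -0.997, -0.0], [0.001, 0.0, -1.0]]
force: [2.3, 1.7, -1.7]
opening: 0.005
time_s: 13.1
position: [0.5299, -0.1252, 0.1385]
tcp_rot: [[0.997, 0.078, 0.001], [0.078, -0.997, 0.0], [0.001, 0.0, -1.0]]
force: [4.0, 1.8, -3.0]
opening: 0.013
```

```bash
python3 -m handwheel '[{"hand":-1,"dx":-0.1,"dy":-0.01,"dz":0,"wx":0,"wy":0,"wz":0},{"hand":-1,"dx":0,"dy":0,"dz":0,"wx":0,"wy":0,"wz":0}]'
```

```text
time_s: 13.3
position: [0.5292, -0.1253, 0.1385]
tcp_rot: [[0.997, 0.078, 0.002], [0.078, -0.997, 0.0], [0.002, 0.0, -1.0]]
force: [6.0, 2.3, -3.5]
opening: 0.005
```

Force rises about 2 N per mm with little travel, so the lever is on its end stop. I back off, rise and look.

```bash
python3 -m handwheel '[{"hand":-1,"dx":1.0,"dy":0.08,"dz":0,"wx":0,"wy":0,"wz":0},{"hand":-1,"dx":1.5,"dy":0.1,"dz":0,"wx":0,"wy":0,"wz":0},{"hand":-1,"dx":0.5,"dy":0,"dz":3,"wx":0,"wy":0,"wz":0},{"hand":-1,"dx":0,"dy":0,"dz":3,"wx":0,"wy":0,"wz":0},{"hand":-1,"dx":0,"dy":0,"dz":3,"wx":0,"wy":0,"wz":0},{"hand":-1,"dx":-3,"dy":0,"dz":0,"wx":0,"wy":0,"wz":0},{"hand":-1,"dx":-3,"dy":0,"dz":0,"wx":0,"wy":0,"wz":0},{"hand":-1,"dx":-3,"dy":0,"dz":0,"wx":0,"wy":0,"wz":0},{"hand":-1,"dx":-2,"dy":0,"dz":0,"wx":0,"wy":0,"wz":0},{"hand":-1,"dx":0,"dy":0,"dz":0,"wx":0,"wy":0,"wz":0}]';python3 k.py w9.png
```

```text
time_s: 14.3
position: [0.4448, -0.123, 0.2286]
tcp_rot: [[0.997, 0.078, -0.005], [0.078, -0.997, 0.001], [-0.005, -0.001, -1.0]]
force: [0.3, 0.5, 0.5]
opening: 0.006
[ 269  111   45   46 1673] [290.92707711 133.13448894]
0.15 [ 0.5065 -0.1262  0.15  ] mixer [-0.0461 -0.0437] fore -0.36276379834046474 cross~ -0.3675904729924121
0.16 [ 0.5072 -0.1259  0.16  ] mixer [-0.0454 -0.0434] fore -0.3569904437492084 cross~ -0.3645579912844191
0.17 [ 0.5079 -0.1256  0.17  ] mixer [-0.0447 -0.0432] fore -0.35122949436809137 cross~ -0.36155642128024845
```

View pics/w9.png

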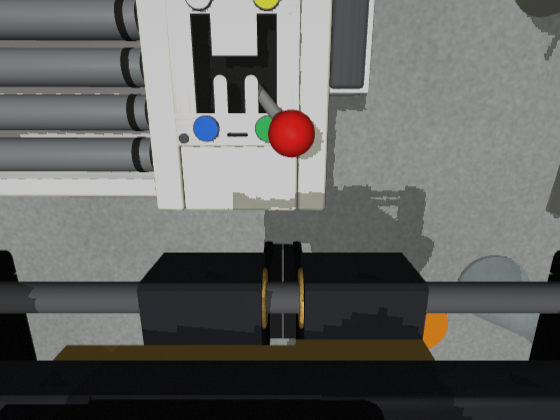

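```bash
python3 - <<'E'
from h import *
m=load('w9.png');p=m['p']
th=.08;c=np.array([.549,-.079]);R=np.array([[np.cos(th),np.sin(th)],[-np.sin(th),np.cos(th)]])
hsv=cv2.cvtColor(p,cv2.COLOR_RGB2HSV);k=cv2.inRange(hsv,(100,130,60),(125,255,255))
n,l,st,ce=cv2.connectedComponentsWithStats(k)
for i in range(1,n):
    if st[i,4]>100: print(st[i],(R@(onplane(m,*ce[i],.108)[:2]-c)))
cv2.imwrite('pics/w9z.png',cv2.resize(p[0:160,150:350],None,fx=4,fy=3.75,interpolation=cv2.INTER_CUBIC)[:,:,::-1])
cap('scene','s9.png');b=load('s9.png')
cv2.imwrite('pics/s9z.png',cv2.resize(b['p'][170:270,200:300],None,fx=5,fy=5,interpolation=cv2.INTER_CUBIC)[:,:,::-1])
E
```

```text
[194 116  24  25 478] [-0.04468772  0.02431164]
```

View pics/w9z.png

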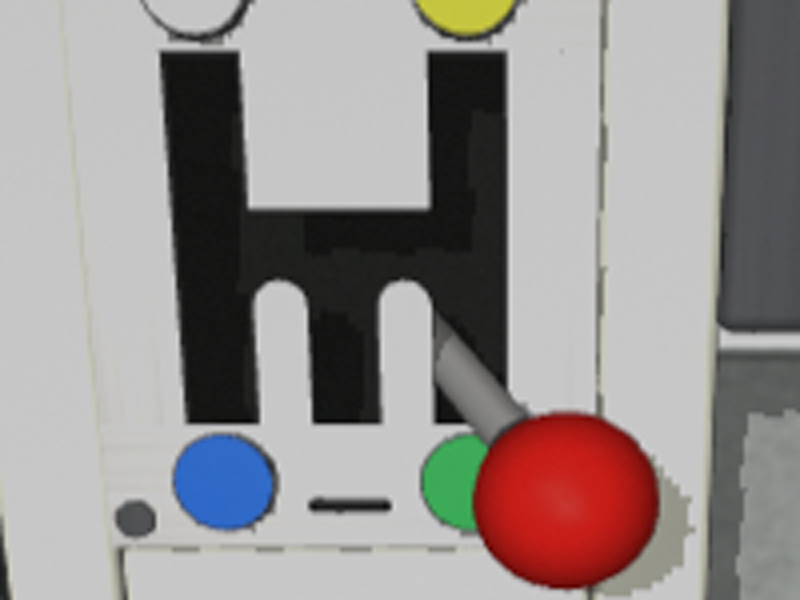

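View pics/s9z.png

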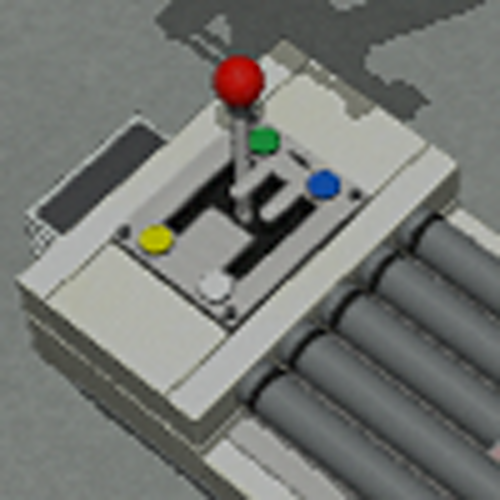

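The knob is clearly in the green slot, at (565,500) in the zoom, with its shaft running down the -y column. The blue disc reads 3 mm off in that frame because the arm was still settling. I repeat the measurement with the arm still.

```bash
python3 -m handwheel '[{"hand":-1,"dx":0,"dy":0,"dz":0,"wx":0,"wy":0,"wz":0},{"hand":-1,"dx":0,"dy":0,"dz":0,"wx":0,"wy":0,"wz":0},{"hand":-1,"dx":0,"dy":0,"dz":0,"wx":0,"wy":0,"wz":0},{"hand":-1,"dx":0,"dy":0,"dz":0,"wx":0,"wy":0,"wz":0}]';python3 k.py w10.png; python3 - <<'E'
from h import *
m=load('w10.png');p=m['p']
th=.08;c=np.array([.549,-.079]);R=np.array([[np.cos(th),np.sin(th)],[-np.sin(th),np.cos(th)]])
hsv=cv2.cvtColor(p,cv2.COLOR_RGB2HSV)
for lo,hi in (((100,130,60),(125,255,255)),((0,150,50),(8,255,255))):
    n,l,st,ce=cv2.connectedComponentsWithStats(cv2.inRange(hsv,lo,hi))
    for i in range(1,n):
        if st[i,4]>100: print(st[i],[(R@(onplane(m,*ce[i],z)[:2]-c)).round(4) for z in(.108,.152)])
# knob by triangulation with scene
a=load('s9.png');h2=cv2.cvtColor(a['p'],cv2.COLOR_RGB2HSV);k=cv2.inRange(h2,(0,150,80),(8,255,255));k[:, :230]=0;k[:,270:]=0;k[:175]=0;k[200:]=0
ys,xs=np.nonzero(k);print(xs.mean(),ys.mean(),len(xs));P=onplane(a,(xs.min()+xs.max())/2,(ys.min()+ys.max())/2,.152);print('scene',P,R@(P[:2]-np.array([.549,-.0765])))
E
```

```text
time_s: 14.8
position: [0.4487, -0.1236, 0.2284]
tcp_rot: [[0.997, 0.079, -0.0], [0.079, -0.997, 0.0], [-0.0, -0.0, -1.0]]
force: [-0.2, -0.2, -0.2]
opening: 0.008
[ 267  117   46   46 1661] [289.47983143 139.27031908]
0.15 [ 0.5039 -0.1253  0.15  ] mixer [-0.0487 -0.0425] fore -0.38383523992851176 cross~ -0.3603302438374691
0.16 [ 0.5047 -0.125   0.16  ] mixer [-0.0478 -0.0423] fore -0.37671211205824623 cross~ -0.3574548231861985
0.17 [ 0.5056 -0.1247  0.17  ] mixer [-0.047  -0.0421] fore -0.3696090008811025 cross~ -0.354620371168834
[193 122  24  24 471] [array([-0.0475,  0.0254]), array([-0.0444,  0.0156])]
[ 267  117   46   46 1661] [array([-0.0521, -0.0433]), array([-0.0484, -0.0424])]
247.35064935064935 185.5064935064935 77
scene [ 0.50081772 -0.1246165   0.152     ] [-0.0518734  -0.04411214]
```

With the arm settled, the blue disc reads (-47.5, 25.4) mm against its true (-48, 25), and the knob x is -48.5 mm, so fore ≈ -0.38 (fully home). I retreat to clear the top view and check everything else.

```bash
python3 -m handwheel '[{"hand":-1,"dx":-1,"dy":-3,"dz":1,"wx":0,"wy":0,"wz":0},{"hand":-1,"dx":-1,"dy":-4,"dz":1,"wx":0,"wy":0,"wz":0},{"hand":-1,"dx":-1,"dy":-4,"dz":0,"wx":0,"wy":0,"wz":0},{"hand":-1,"dx":-1,"dy":-4,"dz":0,"wx":0,"wy":0,"wz":0},{"hand":-1,"dx":-1,"dy":-4,"dz":0,"wx":0,"wy":0,"wz":0},{"hand":-1,"dx":-1,"dy":-4,"dz":0,"wx":0,"wy":0,"wz":0},{"hand":-1,"dx":-1,"dy":-4,"dz":0,"wx":0,"wy":0,"wz":0},{"hand":-1,"dx":0,"dy":0,"dz":0,"wx":0,"wy":0,"wz":0},{"hand":-1,"dx":0,"dy":0,"dz":0,"wx":0,"wy":0,"wz":0}]';python3 - <<'E'
from h import *
cap('top','t11.png');cap('scene','s11.png')
a=load('t11.png')['p'];b=load('s11.png')['p']
A=cv2.resize(a[155:255,180:350],None,fx=4,fy=4,interpolation=cv2.INTER_CUBIC)
cv2.imwrite('pics/t11z.png',A[:,:,::-1])
d=cv2.absdiff(b,load('s0.png')['p']).max(2); o=b.copy(); o[d>40]=(255,0,255); cv2.imwrite('pics/d11.png',o[:,:,::-1])
E
```

```text
time_s: 15.75
position: [0.3778, -0.394, 0.248]
tcp_rot: [[0.997, 0.077, -0.0], [0.077, -0.997, 0.001], [-0.0, -0.001, -1.0]]
force: [-0.3, -0.4, -0.0]
opening: 0.005
```

View pics/t11z.png

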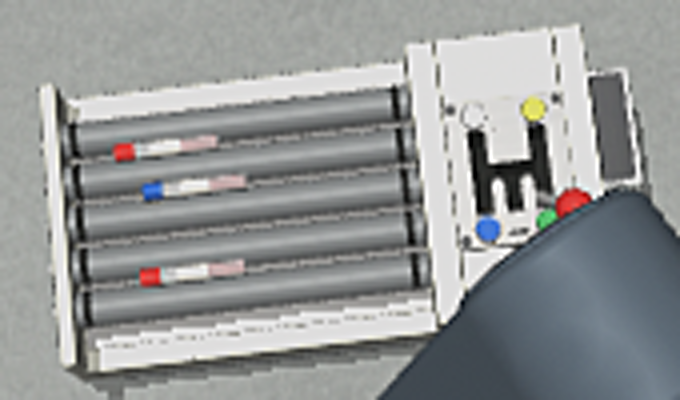

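View pics/d11.png

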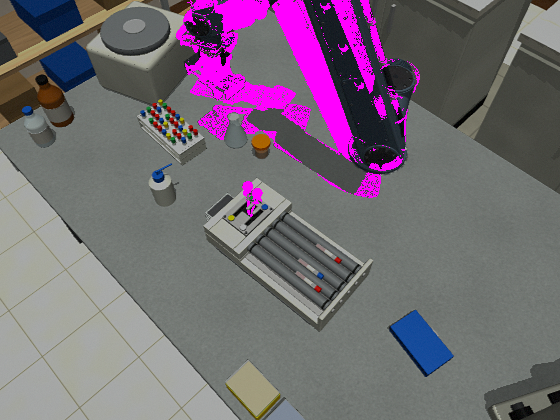

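The top view has the three tubes still on the rollers and the knob beside the green disc (547,220). In the scene difference only the lever, the arm and its shadows changed; the rack, flask, pot, bottle and slide box did not.

```bash
python3 -c "
from rig import hand_in
print(hand_in())"
```

```text
the job is handed in; nothing more can be done
None
```

The lever is fully home in the green slot (near end of the -y column), and the job is handed in at about 16 s of the 45 s allowed. I pushed it with the outside of the shut fingers: forward out of park, across to -y, then back toward the robot. The highest force I read was about 7 N, at the final end stop. It never entered another colour's slot.

**Lever position:** with the arm settled, the last wrist view put the knob at about (-48.5, -42.5) mm in the mixer's frame. The end of the slot should be at (-48.2, -44.8) mm, so fore is about -0.38 and cross about -0.36. The 2 mm difference in y is within the slot's play and the calibration.

**Checks that disagreed:**
- An earlier wrist view, taken while the arm was still settling, gave fore -0.36. The blue disc was 3 mm off in that same frame, so I repeated the measurement.
- The scene camera put the knob at x of about -52 mm. I took this as error at that camera's coarse resolution.

**Everything else:** the before-and-after scene views differ only at the lever, the arm and its shadow. The three tubes are still on the rollers, and the rack, flask, pot, bottle and slide box are where they were. The robot is clear of everything.

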